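Index and lock the rotary collar of an optics fixture

ROBOT

A 6-joint arm with a two-finger parallel gripper is mounted at the origin on the work surface. World frame = base frame: x ahead of the robot, y to its left, z up, the work surface at z = 0. Lengths are in mm, angles in rad, forces in N, time in s.
With the tool pointing down it reaches from about 275 to 1000 mm from the base axis. Payload 8.4 kg.
Tool frame: the origin (TCP) lies at the very end of the fingers, on their centre line; the grasp point (between the pads) lies r.hold_point_z behind it (r.hold_point_z is the distance from the TCP to the grasp point, in mm); x points along the fingers, z is the direction in which the jaws open and shut, and the axes are right-handed (so a half turn about x gives the same grasp; the last joint's range is limited). The gripper opens to 85 mm and grips with 20 to 120 N. Pads are 22 mm wide; open, the fingers measure 114 mm over their backs; the gripper's body (76 mm by 85 mm) begins 54 mm behind the grasp point. The pads swing forward as they close: fully open they stand 13 mm farther back than shut.
Start: joints at [1.184, 0.353, 1.633, -0, 1.155, -0.002], TCP at [234.607, 579.299, 231.281] pointing down, gripper open.
Joint ranges: [-2.63, 2.63], [-0.92, 2.1], [0.06, 2.66], [-1.3, 4.44], [0, 2.69], [-3.02, 3.02]. Speed limits (rad/s): [2.22, 2.22, 2.79, 3.14, 3.14, 3.14].

INTERFACE

Orientations are given as [roll, pitch, yaw] about the fixed x, y, z axes, in that order (R = Rz(yaw) Ry(pitch) Rx(roll)).
In Python, from rig import r gives the robot as it stands.
- The arm moves only by the tool jog_arm, never from a script. Its argument "series" is a list of rows, each a list of 7 numbers: the turn, a rotation vector about the tool's x, y, z in degrees, then the shift along the tool's x, y, z in cm, then the opening, from 0 (shut) to 1 (fully open). In form: [[wx, wy, wz, tx, ty, tz, fingers], ...]. A call has 1 to 20 rows; each row shifts and turns the commanded pose from where the row before left it, along the tool's axes as they then stand; what a row does not reach is not made up. A row lasts 1/10 s, in which the tool goes at most 50 mm and 8.59 degrees, less where a joint would pass 70% of its speed; a pose out of reach is approached as far as the arm can. A call with a gripper value outside its range is refused whole. The fingers move at their own pace and stop on an object; "force" is the grip in N (left out, the last holds). Time passes only in rows, so rows that do not move let the fingers close. It gives the time, the measured TCP pose, the force and the opening at its end, in the units of the state.
- r.sense(): the state, without advancing time (a new reading comes with each control period).
- r.grab_frame(name): name is "scene" or "side" or "wrist"; returns (picture, depth): 480x640x3 uint8, red, green, blue; 480x640 float32, mm along the optical axis (not along the pixel's ray), 0 where there is no reading.
- r.get_calibration(name): a dict with "mtx" (3x3 intrinsics, pixels), "position" and "rotation" of the camera in the world; the wrist camera has in their place "mount" (4x4, takes a point from camera to tool coordinates, whose origin is the TCP and whose axes are the tool frame's). Camera axes: x right, y down, z forward; pixel columns grow to the right and rows downward; lengths in mm; the calibration is good to about 2 mm. A picture is of the moment at which its call begins: read the wrist's pose just before it. get_calibration takes no time and is no camera call.
- r.sign_off(): hands the job in, once; it reports no verdict.
The state is a dict: "clock": time; "qpos": joint angles; "qvel": joint speeds; "joint_efforts": joint torques, N m; "eef_pos": TCP position; "tcp_rot": TCP orientation; "contact_force": force on the tool from outside, world axes, zero at the start; "wrist_torque": the same for the moment, N m; "opening": opening from 0.0 (shut) to 1.0 (fully open).
Only numpy, scipy, OpenCV 4.12 (cv2) and the standard library are available. Lean on these libraries where they do the work, as an engineer would, in place of code of your own. Each camera call takes 0.05 s, during which the arm holds its last target.

TASK

Turn the loose black collar in the fixture by its brass post until its cross-hole lies under the hole in the grey bridge, then lock it with the green index pin, pushed fully home through bridge and collar. The orange plug, now closing the bridge's hole, trades places with the green pin: it ends fully seated in the parking-block socket that the pin came from (the middle socket may be used on the way). Leave the blue pin and everything else on the bench where it stands.

Things in the scene. Friction and masses are not known exactly. Their poses are not given: they have to be found in the camera images.
- collar (a joint): Angle (rad) of the loose black collar about its vertical axis: a disc of 73 mm radius, 20 mm thick, top 52 mm above the bench. 0 = cross-hole exactly under the bridge's hole; grows counter-clockwise seen from above. Starts between 0.5 and 1.7, has stops at -1.95 and 1.95, stays where it is left (a push of about 2 N on the post turns it).
- collar_axis (a point): Point on the collar's axis, level with its top (52 mm above the bench). Its x axis points from there to the bridge's hole (it belongs to the bolted-down fixture and does not turn); a yellow mark on the base plate lies on the opposite side. Blue base plate 240 mm (x) by 200 mm (y), 12 mm thick, centred under the axis.
- collar_post (a point): Centre of the top of the upright brass post on the collar, 24 mm diameter, from 52 to 135 mm above the bench, 55 mm from the collar's axis, exactly opposite the cross-hole: with the collar aligned it points straight away from the bridge, at the yellow mark. A white line on the collar runs from the axis to the post.
- collar_hole (a point): Centre of the cross-hole at the collar's top face, 50 mm from the collar's axis: 24 mm diameter, right through the 20 mm thick collar, nothing below it down to 12 mm above the bench.
- index_mouth (a point): Centre of the upper mouth of the vertical 24 mm hole in the grey bridge, 80 mm above the bench, 50 mm from the collar's axis. Bridge 20 mm thick, 50 mm wide, reaching from 30 to 105 mm from the collar's axis, 8 mm above the collar; of the fixture only the brass post stands higher. The orange plug starts seated in this hole. z axis up.
- pin_center (a point): Half-way up the green pin, z axis up along it. 115 mm long: steel shank 20 mm diameter, 65 mm long, nose narrowing to 8 mm over the last 12 mm; flange 42 mm diameter, 6 mm thick, underside 7.5 mm above this point; grip 30 mm diameter, from 13.5 to 57.5 mm above it. About 0.22 kg. Starts in the near or far socket, flange on the block; fully home, flange on the bridge.
- plug_center (a point): Half-way up the orange plug, z axis up. 68 mm long: shank 20 mm diameter, 18 mm long (too short to reach the collar); flange 42 mm diameter, 6 mm thick, underside 16 mm below this point; grip 30 mm diameter, from 10 mm below to 34 mm above it. About 0.08 kg. Starts seated in the bridge's hole.
- blue_pin_center (a point): Half-way up the blue-headed pin, which has the same shape and size as the green one; it stands in the other end socket of the parking block and stays there.
- socket_near (a point): Centre of the mouth, 72 mm above the bench, of the end socket nearer the robot: a vertical 25 mm hole right through the parking block, a dark bolted-down steel bar 200 by 60 mm, 72 mm tall, with three sockets in a row 60 mm apart along its x axis.
- socket_mid (a point): Centre of the mouth of the middle socket, 25 mm diameter, which starts empty. x axis along the row of sockets.
- socket_far (a point): Centre of the mouth of the other end socket (farther from the robot), 25 mm diameter.
- mirror_post: Bolted-down mirror on a post standing between fixture and parking block, origin under its foot: foot 48 mm diameter, post 19 mm, black square mirror holder 50 mm wide (y) and 40 mm deep with its knobs, top 150 mm above the bench.
- lens_tube: Loose black lens tube standing on a corner of the fixture's base plate: 32 mm diameter, 85 mm tall, origin under its centre, 12 mm above the bench. Leave alone.
- optic_case: White flat optic case 60 x 60 x 22 mm, origin under its centre. Leave alone.
- wipe_jar: Amber jar, 64 mm diameter, 90 mm tall, origin under its centre. Leave alone.
- driver: Grey-handled screwdriver lying on the bench to the left of the parking block, about 200 mm long. Leave alone.
- micro_stage: Black stepped micrometer stage 60 x 50 mm, 52 mm tall with a steel spindle, origin under its centre. Leave alone.
- post: Upright steel post 28 mm diameter, 100 mm tall, origin under its centre. Leave alone.
- bracket: Steel angle bracket lying flat, 150 x 68 mm, 16 mm thick, origin under the middle of its long leg. Leave alone.
Things that resemble listed ones, but are neither listed nor needed, are in the scene too. What is shaped like the part that bears socket_near but pink or red is not meant.

How it is judged (in metres and radians):
On the way, in this order (a step that is already met when the one before it is completed fails the run):
1. the collar's cross-hole lies under the bridge's hole (centres within 6 mm) (horizontal distance between collar_hole and index_mouth below 0.006 m), for 0.2 s.
2. the green pin is fully home through bridge and collar (horizontal distance between each of pin_center, collar_hole and index_mouth below 0.006 m and z of pin_center in the frame of index_mouth below -0.003 m and angle between pin_center's own z axis and vertical below 0.1 rad), for 0.2 s.
At the end, for the whole second after the job is handed in: Green pin upright (0.1 rad) in the bridge's hole and through the collar, flange within 4.5 mm of the bridge, pin and collar hole within 6 mm of the bridge hole's axis; orange plug upright (0.15 rad) in the end socket the pin left, within 7 mm of its axis, flange within 5 mm of the block (all of step 2 and ((horizontal distance between plug_center and socket_near below 0.007 m and z of plug_center in the frame of socket_near below 0.021 m and angle between plug_center's own z axis and vertical below 0.15 rad) or (horizontal distance between plug_center and socket_far below 0.007 m and z of plug_center in the frame of socket_far below 0.021 m and angle between plug_center's own z axis and vertical below 0.15 rad))); the robot touches nothing.
It fails at once if the blue pin is moved by more than 15 mm (distance of blue_pin_center from where it was at the start of the episode above 0.015 m).
It fails at once if another thing on the bench is moved by more than 25 mm (distance of any of lens_tube, optic_case, wipe_jar, driver, micro_stage, post, bracket from where it was at the start of the episode above 0.025 m).
It also fails if it takes over 72 s, if anything falls off the work surface, if the arm or the gripper's body presses on something with over 40 N, if the wrist force passes 120 N, or if a joint passes its speed limit or range.

## Working session

There is one attempt and no reset: what is moved stays moved. The work goes in short steps, Python scripts to look and compute and a tool call to move; the robot and the scene stay as the last step left them, time stands still between calls to the robot, and variables do not carry over. Pictures are saved under pics/ and viewed, and the job is handed in when it is done.

Besides the shell and the picture viewer there is one more tool, called after ">>>" as name(argument=value, ...) on one line, values as JSON. jog_arm: Moves the arm, as the interface text tells. Its arguments: {"type":"object","properties":{"series":{"type":"array"},"force":{"type":"number"}},"required":["series"]}

```bash
ls; mkdir -p pics; python3 - <<'E'
from rig import r
import cv2,numpy as np
s=r.sense();print(s, r.hold_point_z)
for n in ["scene","side"]:
    p,d=r.grab_frame(n); cv2.imwrite(f"pics/{n}0.png",p[:,:,::-1]); np.savez(f"{n}0.npz",p=p,d=d)
for n in ["scene","side","wrist"]:
    print(n,r.get_calibration(n))
E
```

```text
pics
{'clock': 0.0, 'qpos': array([ 1.18359198e+00,  3.53661348e-01,  1.63418877e+00, -1.43614687e-05,
        1.15520459e+00, -2.43778030e-03]), 'qvel': array([-0.00113361,  0.00089354,  0.00091933,  0.00019085,  0.00108377,
       -0.0009181 ]), 'joint_efforts': array([ 3.82286380e-03, -6.05240822e+01, -3.42065871e+01,  2.29464531e-04,
        9.66525986e-03,  8.46076574e-06]), 'eef_pos': array([234.42226633, 578.81989662, 230.53007091]), 'tcp_rot': array([-3.13504978,  1.56933422, -1.94901421]), 'contact_force': array([-0.24433255,  0.30114198,  0.25982874]), 'wrist_torque': array([-0.0658741 , -0.0003966 ,  0.04657941]), 'opening': 0.9974628755368058} 18.700000000000003
scene {'mtx': array([[611.23215011,   0.        , 324.90088239],
       [  0.        , 611.23215011, 245.35579574],
       [  0.        ,   0.        ,   1.        ]]), 'position': array([1348.60259123, 1233.13258844, 1074.4431163 ]), 'rotation': array([-2.16152739, -0.00543736,  2.54205272])}
side {'mtx': array([[453.76144211,   0.        , 323.04701831],
       [  0.        , 453.76144211, 232.02626136],
       [  0.        ,   0.        ,   1.        ]]), 'position': array([ 331.96447545, -728.47314324,  904.93251047]), 'rotation': array([-2.34221882,  0.01572465, -0.27968809])}
wrist {'mtx': array([[405.17570548,   0.        , 318.84292193],
       [  0.        , 405.17570548, 244.51576941],
       [  0.        ,   0.        ,   1.        ]]), 'mount': array([[ 3.39808228e-04, -2.67654238e-01,  9.63514968e-01,
        -1.42145760e+02],
       [-8.00022393e-04, -9.63514788e-01, -2.67653906e-01,
         6.70522887e+01],
       [ 9.99999622e-01, -6.79882551e-04, -5.41539636e-04,
         1.13773719e+00],
       [ 0.00000000e+00,  0.00000000e+00,  0.00000000e+00,
         1.00000000e+00]])}
```

View pics/scene0.png

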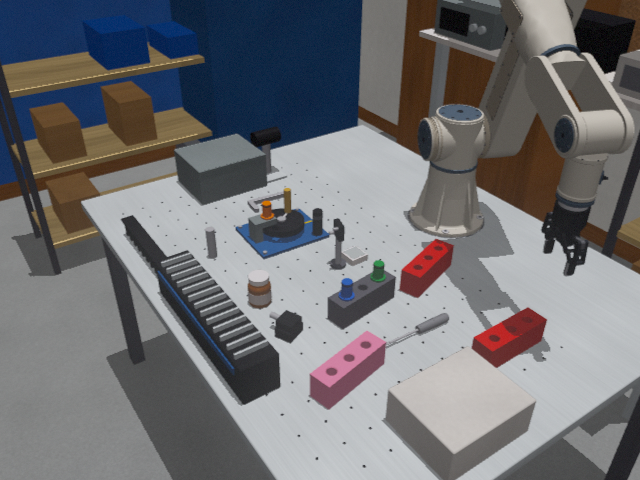

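View pics/side0.png

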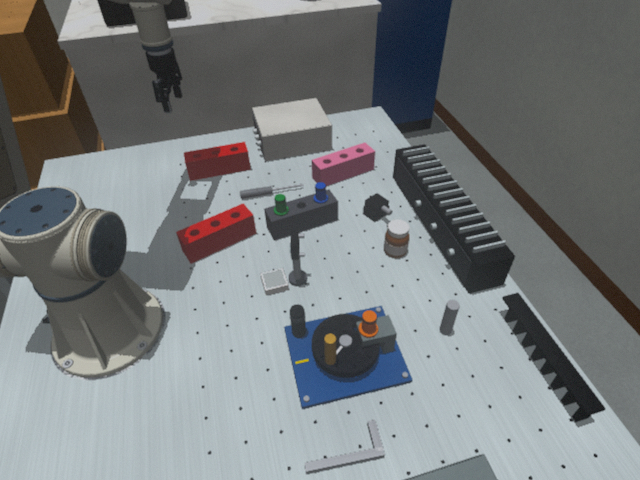

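The scene view shows the dark parking block at about (362,297), with the green pin at (378,268) nearer the robot and the blue pin at (347,288). The fixture is at (283,228). The side view shows the same layout: green (280,204), blue (320,192), orange (369,322), brass post (330,348), yellow mark (302,361).

Look-alikes in the scene view are the red blocks at (427,266) and (510,336), and the pink block at (348,367). I choose the dark block holding the green and blue pins.

```bash
cat > h.py <<'E'
import numpy as np,cv2
from scipy.spatial.transform import Rotation as Ro
from rig import r
def cam(n,s=None):
    c=r.get_calibration(n)
    if n=="wrist":
        T=np.eye(4);T[:3,:3]=Ro.from_euler('xyz',s['tcp_rot']).as_matrix();T[:3,3]=s['eef_pos']
        M=T@c['mount'];return c['mtx'],M[:3,:3],M[:3,3]
    return c['mtx'],Ro.from_euler('xyz',c['rotation']).as_matrix(),c['position']
def plane(C,uv,z):
    K,R,t=C;uv=np.atleast_2d(uv).astype(float)
    d=np.c_[(uv-[K[0,2],K[1,2]])/[K[0,0],K[1,1]],np.ones(len(uv))]@R.T
    return t+d*((z-t[2])/d[:,2])[:,None]
def cloud(C,d):
    K,R,t=C;v,u=np.mgrid[:480,:640]
    return np.stack([(u-K[0,2])/K[0,0]*d,(v-K[1,2])/K[1,1]*d,d],-1)@R.T+t
def proj(C,P):
    K,R,t=C;q=(np.atleast_2d(P)-t)@R;return q[:,:2]/q[:,2:]*[K[0,0],K[1,1]]+[K[0,2],K[1,2]]
E
python3 - <<'E'
from h import *
for n in ["scene","side"]:
    z=np.load(n+"0.npz");p=z['p'];d=z['d'];C=cam(n);P=cloud(C,d)
    h=cv2.cvtColor(p,cv2.COLOR_RGB2HSV);H,S,V=[h[...,i].astype(int) for i in range(3)]
    g=(d>0)&(P[...,2]>-10)&(P[...,2]<200)
    for k,m in dict(green=(H>50)&(H<80)&(S>120),blue=(H>100)&(H<125)&(S>120)&(P[...,2]>82),orange=(H>5)&(H<14)&(S>180)&(P[...,2]>50),brass=(H>14)&(H<24)&(S>110)&(P[...,2]>55),yellow=(H>22)&(H<35)&(S>150)).items():
        m=m&g;nn,l,st,ce=cv2.connectedComponentsWithStats(m.astype(np.uint8))
        for i in range(1,nn):
            if st[i,4]>15:
                q=P[l==i];q2=q[q[:,2]>np.percentile(q[:,2],98)-5]
                print(n,k,st[i,4],ce[i].round(),np.median(q,0).round(),'top',q2.mean(0).round(1),q[:,2].max().round())
    # block top z~72
    m=(abs(P[...,2]-72)<4)&(V<110)&(S<90)&g&(P[...,1]>100)
    nn,l,st,ce=cv2.connectedComponentsWithStats(m.astype(np.uint8))
    for i in range(1,nn):
        if st[i,4]>80:
            q=P[l==i];print(n,'dark72',st[i,4],ce[i].round(),cv2.minAreaRect(q[:,:2].astype(np.float32)),q[:,2].mean())
    for nm,lo,hi in [("plate",9,15)]:
        m=(abs(P[...,2]-12)<5)&(H>100)&(H<125)&(S>120)&g
        q=P[m];print(n,nm,m.sum(),cv2.minAreaRect(q[:,:2].astype(np.float32)),q.mean(0))
E
cp pics/scene0.png /tmp/; python3 -c "
import cv2
a=cv2.imread('pics/side0.png')[290:420,270:430];b=cv2.imread('pics/side0.png')[160:260,250:410]
cv2.imwrite('pics/crop0.png',cv2.resize(cv2.vconcat([a,b]),None,fx=2.6,fy=2.6,interpolation=2))"
```

```text
scene green 44 [379. 263.] [471. 216. 122.] top [472.5 216.3 123.3] 127.0
scene green 31 [379. 278.] [474. 223.  77.] top [475.  222.1  78.3] 82.0
scene blue 503 [151.  17.] [   59. -2495.   166.] top [   74.6 -2495.7   197.2] 200.0
scene blue 1880 [41. 37.] [  695. -2493.   140.] top [  680.6 -2490.9   196.5] 200.0
scene blue 3883 [273.  55.] [ -194. -1478.   143.] top [ -100.  -1529.4   196.7] 200.0
scene blue 220 [121.  63.] [  537. -1615.   191.] top [  539.1 -1643.6   197.1] 200.0
scene blue 307 [196. 321.] [965. 129.  96.] top [965.2 126.7  97.3] 103.0
scene blue 61 [347. 281.] [589. 231. 121.] top [591.  231.5 122.1] 125.0
scene blue 36 [347. 292.] [596. 242.  97.] top [595.8 244.3 108.2] 111.0
scene brass 31 [194.  60.] [  198. -1554.   171.] top [  210.2 -1544.5   175.7] 179.0
scene brass 16 [90. 63.] [  633. -1771.   178.] top [  646.3 -1733.5   181.3] 186.0
scene brass 28 [180.  64.] [  273. -1554.   166.] top [  282.1 -1549.9   174.4] 179.0
scene brass 19 [66. 67.] [  749. -1753.   178.] top [  745.9 -1756.1   179.2] 182.0
scene brass 47 [159.  67.] [  381. -1555.   170.]
[... 2575 characters left out ...]
73681640625, 596.16064453125), (292.41998291015625, 20.160974502563477), 89.37158966064453) 71.96311672299333
side dark72 135 [296. 138.] ((599.032470703125, 560.4926147460938), (13.350217819213867, 237.9560546875), 89.15863037109375) 72.27588776757595
side dark72 84 [414. 188.] ((858.7562255859375, 213.9776611328125), (227.3296661376953, 4.614593029022217), 89.96332550048828) 71.90714272267003
side dark72 709 [300. 207.] ((527.3214111328125, 221.16290283203125), (200.3651885986328, 66.81745147705078), 8.009149551391602) 71.06418068555179
side plate 3904 ((1008.89794921875, 715.17724609375), (2401.5361328125, 345.4259033203125), 60.743621826171875) [ 518.02800487 -207.52782307   10.97160336]
```

View pics/crop0.png

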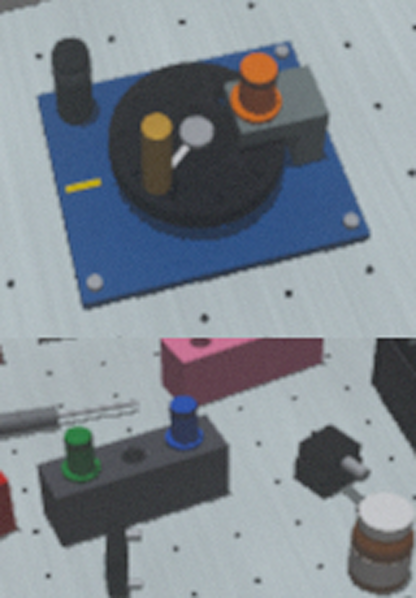

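```bash
python3 - <<'E'
from h import *
s=r.sense();R=Ro.from_euler('xyz',s['tcp_rot']).as_matrix();print(R.round(3),s['eef_pos'])
for n in ["scene","side"]:
    z=np.load(n+"0.npz");p=z['p'];d=z['d'];C=cam(n);P=cloud(C,d)
    h=cv2.cvtColor(p,cv2.COLOR_RGB2HSV);H,S,V=[h[...,i].astype(int) for i in range(3)]
    roi=(P[...,0]>350)&(P[...,0]<680)&(P[...,1]>-370)&(P[...,1]<-90)&(d>0)
    m=roi&(abs(P[...,2]-12)<6)&(H>100)&(H<125)&(S>120);q=P[m]
    print(n,m.sum(),cv2.minAreaRect(q[:,:2].astype(np.float32)))
    m=roi&(P[...,2]>70)&(P[...,2]<150)
    nn,l,st,ce=cv2.connectedComponentsWithStats(m.astype(np.uint8))
    for i in range(1,nn):
        if st[i,4]>10: q=P[l==i];print('  hi',st[i,4],ce[i].round(),np.median(q,0).round(),q.min(0).round(),q.max(0).round())
    m=(P[...,0]>400)&(P[...,0]<680)&(P[...,1]>-80)&(P[...,1]<180)&(d>0)&(P[...,2]>60)&(P[...,2]<170)
    q=P[m];print('  mirror',q.min(0).round(),q.max(0).round(),np.median(q,0).round())
E
```

```text
[[-0.    -0.927  0.375]
 [-0.001  0.375  0.927]
 [-1.    -0.    -0.001]] [234.46042624 578.89695306 230.66019756]
scene 920 ((518.3907470703125, -221.1641082763672), (210.7792205810547, 243.07171630859375), 87.02313995361328)
  hi 154 [287. 198.] [ 478. -249.  108.] [ 459. -266.   71.] [ 490. -236.  140.]
  hi 377 [263. 216.] [ 581. -215.   83.] [ 548. -264.   70.] [ 626. -192.  134.]
  hi 116 [317. 214.] [ 437. -137.   90.] [ 416. -160.   70.] [ 450. -122.  104.]
  mirror [453.  -6.  60.] [497. 179. 154.] [475.  30. 125.]
side 3827 ((513.5155639648438, -222.1094207763672), (200.93048095703125, 238.6271514892578), 87.6697006225586)
  hi 246 [297. 314.] [ 427. -150.   94.] [ 411. -161.   70.] [ 444. -128.   99.]
  hi 897 [375. 328.] [ 571. -234.   81.] [ 542. -252.   70.] [ 621. -199.  134.]
  hi 296 [330. 347.] [ 468. -263.  117.] [ 458. -268.   70.] [ 481. -244.  137.]
  mirror [434.  -7.  60.] [491. 180. 153.] [463.  13. 133.]
```

>>> jog_arm(series=[[0, 0, 0, -0.1, -2.76, -3.28, 1], [0, 0, 0, -0.1, -2.76, -3.28, 1], [0, 0, 0, -0.1, -2.76, -3.28, 1], [0, 0, 0, -0.1, -2.76, -3.28, 1], [0, 0, 0, -0.1, -2.76, -3.28, 1], [0, 0, 0, -0.1, -2.76, -3.28, 1], [0, 0, 0, -0.1, -2.76, -3.28, 1], [0, 0, 0, -0.1, -2.76, -3.28, 1], [0, 0, 0, -0.1, -2.76, -3.28, 1], [0, 0, 0, -0.1, -2.76, -3.28, 1], [0, 0, 0, -0.1, -2.76, -3.28, 1], [0, 0, 0, -0.1, -2.76, -3.28, 1], [0, 0, 0, -0.1, -2.76, -3.28, 1], [0, 0, 0, -0.1, -2.76, -3.28, 1], [0, 0, 0, -0.1, -2.76, -3.28, 1], [0, 0, 0, -0.1, -2.76, -3.28, 1], [0, 0, 0, -0.1, -2.76, -3.28, 1], [0, 0, 0, -0.1, -2.76, -3.28, 1], [0, 0, 0, -0.1, -2.76, -3.28, 1], [0, 0, 0, -0.1, -2.76, -3.28, 1]])

```text
clock: 2.1
eef_pos: [500.0, -237.8, 251.0]
tcp_rot: [1.339, 1.57, 2.525]
contact_force: [-0.1, 0.4, 0.4]
opening: 1.001
```

>>> jog_arm(series=[[6.2, 0, 0, 0, 0, 0, 1], [6.2, 0, 0, 0, 0, 0, 1], [6.2, 0, 0, 0, 0, 0, 1], [6.2, 0, 0, 0, 0, 0, 1], [6.2, 0, 0, 0, 0, 0, 1], [0, 0, 0, 0, 0, 0, 1], [0, 0, 0, 0, 0, 0, 1], [0, 0, 0, 0, 0, 0, 1]])

```text
clock: 2.9
eef_pos: [499.9, -235.9, 251.2]
tcp_rot: [1.98, 1.571, 2.627]
contact_force: [0.6, -0.2, 0.5]
opening: 0.999
```

```bash
cat > snap.py <<'E'
import sys
from h import *
s=r.sense();p,d=r.grab_frame("wrist");n=sys.argv[1]
cv2.imwrite(f"pics/{n}.png",p[:,:,::-1]);np.savez(n+".npz",p=p,d=d,pos=s['eef_pos'],rot=s['tcp_rot'])
R=Ro.from_euler('xyz',s['tcp_rot']).as_matrix();print(s['clock'],s['eef_pos'].round(1),'head',np.degrees(np.arctan2(R[1,2],R[0,2])).round(2),'x',R[:,0].round(3),s['opening'],s['contact_force'].round(1))
E
python3 snap.py w1
```

```text
2.9 [ 499.9 -235.9  251.2] head 37.09 x [-0.  0. -1.] 0.9990855384322598 [ 0.6 -0.2  0.5]
```

View pics/w1.png

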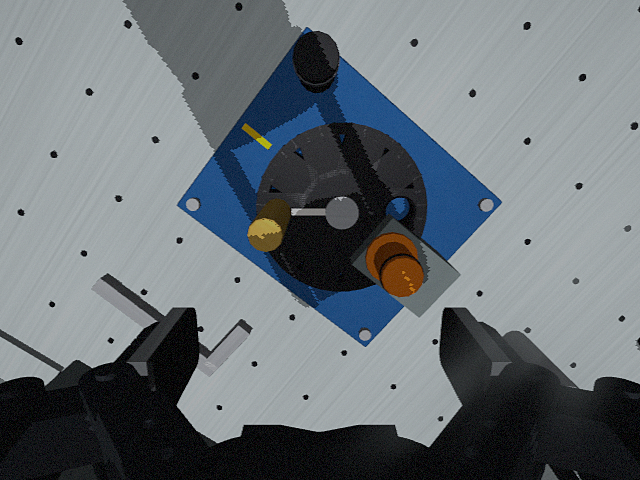

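The wrist picture shows the fixture. The brass post top is at (266,235), orange plug at (402,275), collar hub at (342,212), open cross-hole at (399,208) and yellow mark at (257,136).

```bash
python3 - <<'E'
from h import *
z=np.load("w1.npz");s=dict(eef_pos=z['pos'],tcp_rot=z['rot']);C=cam("wrist",s);p=z['p'];P=cloud(C,z['d'])
h=cv2.cvtColor(p,cv2.COLOR_RGB2HSV);H,S,V=[h[...,i].astype(int) for i in range(3)]
def mc(m,zz,name):
    nn,l,st,ce=cv2.connectedComponentsWithStats(m.astype(np.uint8));i=1+np.argmax(st[1:,4])
    c,_=cv2.findContours((l==i).astype(np.uint8),0,1);c=max(c,key=cv2.contourArea)
    w=plane(C,c[:,0,:],zz).astype(np.float32)
    print(name,ce[i].round(1),st[i,4],'minrect',[np.round(a,1) for a in cv2.minAreaRect(w[:,:2])],'enc',cv2.minEnclosingCircle(w[:,:2]),'z',np.median(P[l==i],0).round(1))
mc((P[...,2]>129)&(H>12)&(H<28)&(S>80),135,'post')
mc((P[...,2]>125)&(H<16)&(S>120),130,'plug')
mc((P[...,2]>74)&(P[...,2]<90)&(H<16)&(S>120)|(P[...,2]>74)&(H<16)&(S>120),86,'flange+')
roi=np.zeros((480,640),bool);roi[190:232,325:360]=1
mc(roi&(V>75),60,'hub')
print(P[212,342])
roi[:]=0;roi[190:225,382:418]=1
mc(roi&(S>150)&(H>95),52,'hole')
mc((S>150)&(H>95)&(H<125),12,'plate')
mc((S>150)&(H>20)&(H<35),12,'yellow')
m=(abs(P[...,2]-80)<3);mc(m,80,'bridge')
m=(abs(P[...,2]-52)<5);q=P[m];print('disc',m.sum(),cv2.minEnclosingCircle(q[:,:2].astype(np.float32)),q[:,2].mean())
E
```

```text
Traceback (most recent call last):
cv2.error: OpenCV(4.12.0) /io/opencv/modules/imgproc/src/convhull.cpp:143: error: (-215:Assertion failed) total >= 0 && (depth == CV_32F || depth == CV_32S) in function 'convexHull'
```

```bash
cat > meas.py <<'E'
from h import *
import sys
z=np.load(sys.argv[1]+".npz");s=dict(eef_pos=z['pos'],tcp_rot=z['rot']);C=cam("wrist",s);p=z['p'];P=cloud(C,z['d'])
h=cv2.cvtColor(p,cv2.COLOR_RGB2HSV);H,S,V=[h[...,i].astype(int) for i in range(3)]
def mc(m,zz,name):
    nn,l,st,ce=cv2.connectedComponentsWithStats(m.astype(np.uint8))
    if nn<2: print(name,'none');return
    i=1+np.argmax(st[1:,4])
    c,_=cv2.findContours((l==i).astype(np.uint8),0,1);c=max(c,key=cv2.contourArea)
    w=np.ascontiguousarray(plane(C,c[:,0,:],zz)[:,:2],dtype=np.float32)
    e=cv2.minEnclosingCircle(w);mr=cv2.minAreaRect(w)
    print(name,ce[i].round(1),st[i,4],'rect',np.round(mr[0],1),np.round(mr[1],1),round(mr[2],1),'enc',np.round(e[0],1),round(e[1],1),'med',np.median(P[l==i],0).round(1))
E
cat > m1.py <<'E'
from meas import *
mc((P[...,2]>129)&(H>12)&(H<28)&(S>80),135,'post')
mc((P[...,2]>125)&(H<16)&(S>120),130,'plug')
mc((S>150)&(H>95)&(H<125),12,'plate')
mc((S>150)&(H>20)&(H<35),12,'yellow')
mc(abs(P[...,2]-80)<3,80,'bridge')
roi=np.zeros((480,640),bool);roi[190:232,325:360]=1
mc(roi&(V>75),P[212,342,2],'hub')
roi[:]=0;roi[190:225,382:418]=1
mc(roi&(S>150)&(H>95),52,'hole')
m=(abs(P[...,2]-52)<5);q=P[m];print('disc',m.sum(),cv2.minEnclosingCircle(q[:,:2].astype(np.float32)),q[:,2].mean())
E
python3 m1.py w1
```

```text
post [265.  233.5] 977 rect [ 470.7 -253.7] [23.5 22.7] 82.3 enc [ 470.6 -253.7] 12.0 med [ 470.6 -253.8  134.4]
plug [401.3 275.7] 1288 rect [ 563.4 -223.2] [29.  30.1] 65.5 enc [ 563.2 -223.5] 15.3 med [ 563.1 -223.1  129.5]
plate [331.  181.5] 24293 rect [ 514.5 -221.6] [198.1 237.7] 87.8 enc [ 514.7 -221.6] 154.0 med [ 469.3 -191.4   11.6]
yellow [267.5 227.7] 699 rect [ 473.  -279.2] [33.7 53.6] 19.6 enc [ 475.  -278.6] 27.4 med [ 470.1 -252.4  134. ]
bridge [416.  271.7] 2645 rect [ 581.4 -224.4] [50.1 75.9] 87.8 enc [ 581.6 -224.6] 44.8 med [ 599.9 -216.8   79.6]
hub [341.4 212.4] 852 rect [ 514.2 -221.7] [27.  27.4] 37.3 enc [ 514.6 -221.9] 14.1 med [ 514.4 -221.7   57.5]
hole [397.8 208. ] 428 rect [ 550.8 -192. ] [24.2 20.8] 45.3 enc [ 552.5 -191.7] 13.5 med [ 561.7 -191.4   11.7]
disc 17644 ((561.8704223632812, -359.0574645996094), 244.16439819335938) 51.66505651540165
```

>>> jog_arm(series=[[0, 0, 0, 0, 0.17, -1.7, 0.7], [0, 0, 0, 0, 0.17, -1.7, 0.7], [0, 0, 0, 3, 0, 0, 0.7], [0, 0, 0, 4, 0, 0, 0.7], [0, 0, 0, 4, 0, 0, 0.7], [0, 0, 0, 3, 0, 0, 0.7], [0, 0, 0, 1.1, 0, 0, 0.7], [0, 0, 0, 0, 0, 0, 0.7], [0, 0, 0, 0, 0, 0, 0.7], [0, 0, 0, 0, 0, 0, 0.7]])

```text
clock: 3.95
eef_pos: [471.7, -254.4, 102.0]
tcp_rot: [-1.156, 1.568, -0.511]
contact_force: [0.1, -0.8, 0.3]
opening: 0.703
```

```bash
python3 snap.py w2
```

```text
3.95 [ 471.7 -254.4  102. ] head 36.95 x [ 0.002 -0.001 -1.   ] 0.7028758975239563 [ 0.1 -0.8  0.3]
```

View pics/w2.png

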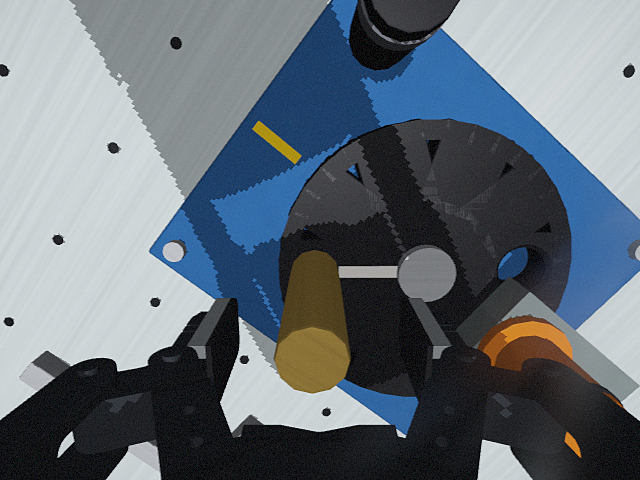

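The post stands between the pads, with its top at (312,360). Next I close on it and turn half way.

>>> jog_arm(series=[[0, 0, 0, 0, 0, 0, 0], [0, 0, 0, 0, 0, 0, 0], [0, 0, 0, 0, 0, 0, 0], [0, 0, 0, 0, 0, 0, 0], [0, 0, 0, 0, 0, 0, 0], [0, 0, 0, 0, 0, 0, 0]], force=30)

```text
clock: 4.6
eef_pos: [469.5, -254.9, 101.1]
tcp_rot: [-3.059, 1.568, -2.413]
contact_force: [-11.4, -7.4, 11.5]
opening: 0.272
```

>>> jog_arm(series=[[2, 0, 0, 0, 0.19, 0, 0], [3.8, 0, 0, 0, 0.365, 0.012, 0], [3.8, 0, 0, 0, 0.365, 0.012, 0], [3.8, 0, 0, 0, 0.365, 0.012, 0], [3.8, 0, 0, 0, 0.365, 0.012, 0], [0, 0, 0, 0, 0, 0, 0], [0, 0, 0, 0, 0, 0, 0]])

```text
clock: 5.3
eef_pos: [461.7, -239.9, 101.1]
tcp_rot: [-2.954, 1.568, -2.609]
contact_force: [-9.4, -5.6, 12.5]
opening: 0.27
```

```bash
python3 snap.py w3
```

```text
5.3 [ 461.7 -239.9  101.1] head 19.78 x [-0.002 -0.001 -1.   ] 0.26959808587390466 [-9.4 -5.6 12.5]
```

>>> jog_arm(series=[[3.8, 0, 0, 0, 0.365, -0.05, 0], [3.8, 0, 0, 0, 0.365, 0.0, 0], [3.8, 0, 0, 0, 0.365, 0.012, 0], [3.8, 0, 0, 0, 0.365, 0.012, 0], [3.8, 0, 0, 0, 0.365, 0.012, 0], [2.2, 0, 0, 0, 0.215, 0, 0], [0, 0, 0, 0, 0, 0, 0], [0, 0, 0, 0, 0, 0, 0], [0, 0, 0, 0, 0, 0, 0]])

```text
clock: 6.25
eef_pos: [458.8, -219.8, 101.1]
tcp_rot: [-1.761, 1.57, -1.786]
contact_force: [-3.2, -2.4, 9.0]
opening: 0.271
```

```bash
python3 snap.py w4
```

```text
6.25 [ 458.8 -219.8  101.1] head -1.44 x [-0.    -0.001 -1.   ] 0.2708250494990349 [-3.2 -2.4  9. ]
```

View pics/w4.png

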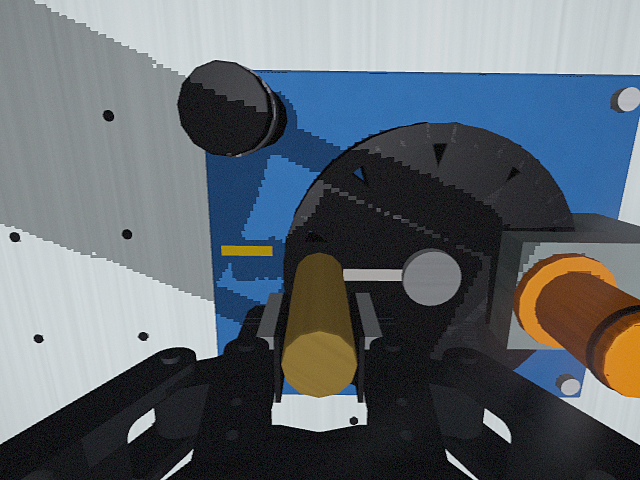

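The white line (372,275) now points along the fixture towards the yellow mark (247,251). I release, lift and check.

>>> jog_arm(series=[[0, 0, 0, 0, 0, 0, 0.6], [0, 0, 0, 0, 0, 0, 0.7], [0, 0, 0, 0, 0, 0, 0.7], [0, 0, 0, -3, 0, 0, 0.7], [0, 0, 0, -4, 0, 0, 0.7], [0, 0, 0, -4, 0, 0, 0.7], [0, 0, 0, -3, 0, 2, 0.7], [0, 0, 0, 0, 0, 2, 0.7], [0, 0, 0, 0, 0, 2, 0.7], [0, 0, 0, 0, 0, 0, 0.7], [0, 0, 0, 0, 0, 0, 0.7]])

```text
clock: 7.4
eef_pos: [518.4, -220.6, 239.7]
tcp_rot: [2.82, 1.569, 2.795]
contact_force: [-0.3, 0.9, -0.6]
opening: 0.695
```

```bash
python3 snap.py w5; python3 m1.py w5
```

```text
7.4 [ 518.4 -220.6  239.7] head -1.42 x [-0.001  0.    -1.   ] 0.6945068157971545 [-0.3  0.9 -0.6]
post [388.7 244.4] 1146 rect [ 563.3 -222. ] [26.9 27.4] 88.5 enc [ 563.2 -221.4] 14.5 med [ 564.2 -223.3  129.7]
plug [388.4 243.3] 1518 rect [ 563.9 -222.7] [28.7 29.7] 88.5 enc [ 563.9 -222.7] 15.1 med [ 564.  -222.5  129.5]
plate [313.9 184.6] 23490 rect [ 515.  -221.3] [198.2 237.6] 87.8 enc [ 515.1 -221.1] 153.9 med [ 517.1 -174.9   11.6]
yellow [234.1 236.2] 779 rect [ 440.6 -243.3] [61.3 33.8] 42.4 enc [ 439.9 -242.5] 31.3 med [ 464.8 -216.7  133.4]
bridge [419.2 221.3] 3365 rect [ 581.7 -224. ] [50.4 75.3] 87.7 enc [ 581.8 -223.7] 44.6 med [ 599.4 -217.    79.6]
hub [356.1 223.4] 119 rect [ 549.5 -224.5] [ 5.8 16.1] 0.0 enc [ 549.7 -224.5] 8.5 med [ 547.1 -219.1   85.6]
hole [399.5 190.5] 8 rect [ 585.4 -199.7] [0.8 2.5] 88.5 enc [ 585.4 -199.7] 1.3 med [ 593.2 -205.4   11.8]
disc 18966 ((593.1810302734375, -184.91314697265625), 168.94070434570312) 51.675913368047425
```

View pics/w5.png

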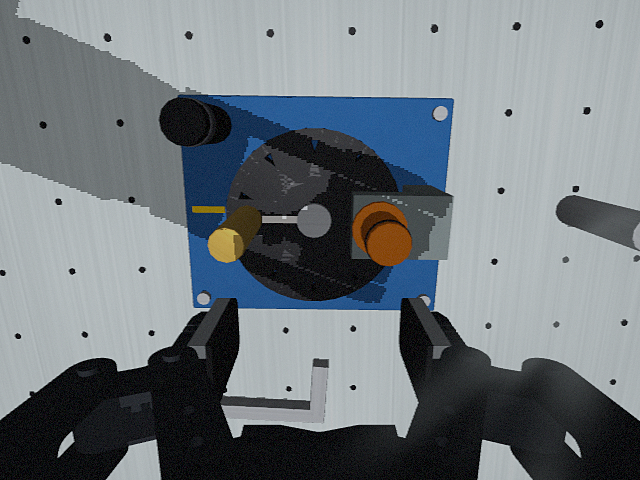

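```bash
cat > m2.py <<'E'
from meas import *
roi=np.zeros((480,640),bool);roi[215:275,190:265]=1
mc(roi&(P[...,2]>129)&(S>80),135,'post')
roi[:]=0;roi[200:240,296:335]=1
mc(roi&(V>75)&(P[...,2]>50)&(P[...,0]>505),57.5,'hub')
E
python3 m2.py w5
```

```text
post [226.1 243.6] 1073 rect [ 460.6 -218.7] [24.  22.6] 42.3 enc [ 460.5 -218.7] 12.2 med [ 460.6 -218.7  134.4]
hub [315.  220.3] 824 rect [ 516.9 -221.9] [27.6 23. ] 87.9 enc [ 514.8 -221.6] 14.2 med [ 515.8 -221.5   57.5]
```

Collar is within about 0.9° of aligned. I move over the plug and turn the jaws square to the socket row.

>>> jog_arm(series=[[0, 0, 0, 0, -0.15, 2.56, 0.7], [8, 0, 0, 0, 0, 2, 0.7], [8, 0, 0, 0, 0, 0, 0.7], [8, 0, 0, 0, 0, 0, 0.7], [8, 0, 0, 0, 0, 0, 0.7], [8, 0, 0, 0, 0, 0, 0.7], [8, 0, 0, 0, 0, 0, 0.7], [8, 0, 0, 0, 0, 0, 0.7], [8, 0, 0, 0, 0, 0, 0.7], [8, 0, 0, 0, 0, 0, 0.7], [8.2, 0, 0, 0, 0, 0, 0.7], [0, 0, 0, 0, 0, 0, 0.7], [0, 0, 0, 0, 0, 0, 0.7], [0, 0, 0, 0, 0, 0, 0.7]])

```text
clock: 8.85
eef_pos: [564.1, -223.6, 240.2]
tcp_rot: [-1.974, 1.57, 2.887]
contact_force: [-0.5, 0.3, 0.4]
opening: 0.698
```

```bash
python3 snap.py w6; python3 m1.py w6 | head -2; python3 -c "
from rig import r;print(r.sense()['qpos'].round(2))"
```

```text
8.85 [ 564.1 -223.6  240.2] head -81.47 x [-0.  0. -1.] 0.6976588034874637 [-0.5  0.3  0.4]
post [319.3 240.7] 1020 rect [ 566.5 -223. ] [27.2 27.3] 69.1 enc [ 566.5 -223.1] 14.1 med [ 565.3 -223.   129.7]
plug [319.9 240. ] 1525 rect [ 565.7 -223.5] [29.3 28.4] 8.5 enc [ 565.9 -223.1] 15.3 med [ 565.8 -223.4  129.4]
[-0.38  0.32  1.66 -0.    1.16  1.04]
```

>>> jog_arm(series=[[0, 0, 0, 4, 0, 0, 0.7], [0, 0, 0, 4, 0, 0, 0.7], [0, 0, 0, 3.5, 0, 0, 0.7], [0, 0, 0, 2, 0, 0, 0.7], [0, 0, 0, 1.4, 0, 0, 0.7], [0, 0, 0, 0, 0, 0, 0.7], [0, 0, 0, 0, 0, 0, 0.7], [0, 0, 0, 0, 0, 0, 0], [0, 0, 0, 0, 0, 0, 0], [0, 0, 0, 0, 0, 0, 0], [0, 0, 0, 0, 0, 0, 0], [0, 0, 0, 0, 0, 0, 0], [0, 0, 0, 0, 0, 0, 0]], force=40)

```text
clock: 10.2
eef_pos: [565.3, -223.9, 92.7]
tcp_rot: [1.039, 1.569, -0.386]
contact_force: [-0.8, 0.5, 7.6]
opening: 0.341
```

```bash
python3 snap.py w7
```

```text
10.2 [ 565.3 -223.9   92.7] head -81.64 x [ 0.002 -0.001 -1.   ] 0.34070286802129407 [-0.8  0.5  7.6]
```

View pics/w7.png

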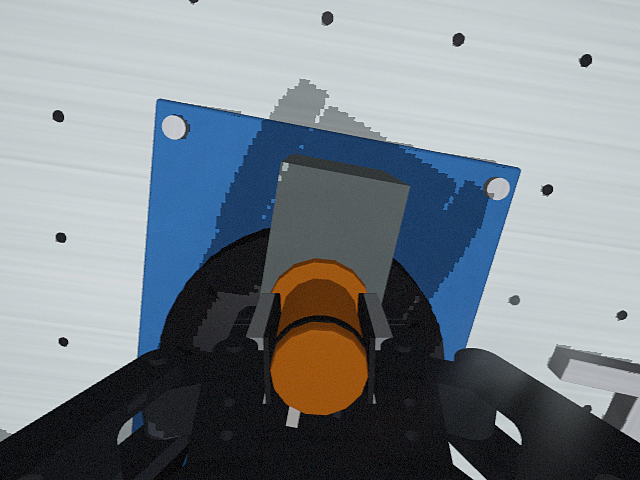

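The plug is between the pads. I lift it and carry it over the dark block to look.

>>> jog_arm(series=[[0, 0, 0, -1, 0, 0, 0], [0, 0, 0, -2, 0, 0, 0], [0, 0, 0, -3, 0, 0, 0], [0, 0, 0, -4, 0, 0, 0], [0, 0, 0, -4, 0, 0, 0], [0, 0, 0, -3, 0, -1.5, 0], [0, 0, 0, 0, 0.25, -3.5, 0], [0, 0, 0, 0, 0.25, -4, 0], [0, 0, 0, 0, 0.25, -4, 0], [0, 0, 0, 0, 0.25, -4, 0], [0, 0, 0, 0, 0.25, -4, 0], [0, 0, 0, 0, 0.25, -4, 0], [0, 0, 0, 0, 0.25, -4, 0], [0, 0, 0, 0, 0.25, -4, 0], [0, 0, 0, 0, 0.25, -4, 0], [0, 0, 0, 0, 0.25, -4, 0], [0, 0, 0, 0, 0.25, -3.5, 0], [0, 0, 0, 0, 0, 0, 0], [0, 0, 0, 0, 0, 0, 0], [0, 0, 0, 0, 0, 0, 0]])

```text
clock: 12.25
eef_pos: [527.0, 219.9, 261.5]
tcp_rot: [0.012, 1.57, -1.413]
contact_force: [-0.0, -0.3, -0.5]
opening: 0.345
```

```bash
python3 snap.py w8
```

```text
12.25 [527.  219.9 261.5] head -81.66 x [ 0. -0. -1.] 0.3446368612339322 [-0.  -0.3 -0.5]
```

View pics/w8.png

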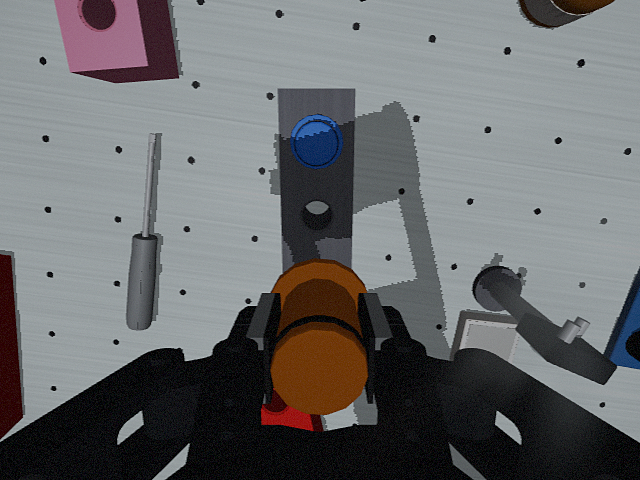

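The blue pin is at (317,140), the empty middle socket at (317,214), and the green pin is hidden behind the held plug.

```bash
cat > m3.py <<'E'
from meas import *
mc((H>100)&(H<125)&(S>120)&(P[...,2]>110)&(P[...,0]>540),122,'blue')
blk=(abs(P[...,2]-72)<3)&(P[...,0]<650)
mc(blk,72,'block')
roi=np.zeros((480,640),bool);roi[196:236,296:340]=1
mc(roi&~(abs(P[...,2]-72)<4),72,'hole by depth')
g=cv2.GaussianBlur(cv2.cvtColor(p,cv2.COLOR_RGB2GRAY),(5,5),0)
cv2.imwrite('pics/hc.png',cv2.resize(p[190:240,285:350,::-1],None,fx=8,fy=8))
E
python3 m3.py w8
```

```text
blue [315.6 143. ] 1568 rect [587.5 231.5] [30.  29.2] 71.7 enc [587.7 231.5] 15.2 med [587.7 231.5 121.4]
block [315.8 177.7] 9923 rect [553.2 226.5] [149.3  59.9] 8.3 enc [553.2 226.7] 80.2 med [555.  227.5  71.5]
hole by depth [316.1 214.9] 665 rect [528.8 223. ] [23.7 23.4] 8.3 enc [528.9 222.9] 12.2 med [519.4 221.9  22.1]
```

View pics/hc.png

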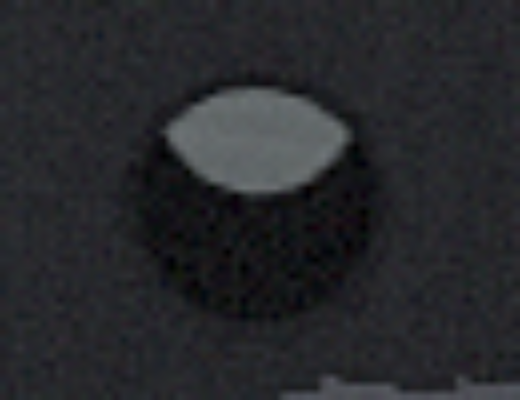

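>>> jog_arm(series=[[0, 0, 0, 0, 0.145, -0.23, 0], [0, 0, 0, 3, 0, 0, 0], [0, 0, 0, 4, 0, 0, 0], [0, 0, 0, 4, 0, 0, 0], [0, 0, 0, 3, 0, 0, 0], [0, 0, 0, 0.5, 0, 0, 0], [0, 0, 0, 0, 0, 0, 0], [0, 0, 0, 0, 0, 0, 0], [0, 0, 0, 0, 0, 0, 0]])

```text
clock: 13.2
eef_pos: [529.5, 223.6, 118.2]
tcp_rot: [1.815, 1.568, 0.39]
contact_force: [-0.8, -0.8, -0.3]
opening: 0.342
```

```bash
python3 snap.py w9
```

```text
13.2 [529.5 223.6 118.2] head -81.66 x [ 0.003  0.001 -1.   ] 0.3417331385162632 [-0.8 -0.8 -0.3]
```

View pics/w9.png

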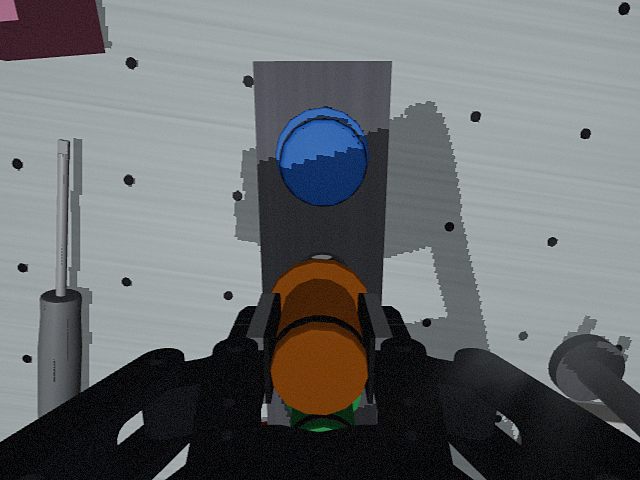

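>>> jog_arm(series=[[0, 0, 0, 0, -0.15, 0.1, 0], [0, 0, 0, 1, 0, 0, 0], [0, 0, 0, 1, 0, 0, 0], [0, 0, 0, 0, 0, 0, 0], [0, 0, 0, 0, 0, 0, 0]])

```text
clock: 13.75
eef_pos: [526.4, 221.9, 95.6]
tcp_rot: [-1.307, 1.569, -2.732]
contact_force: [0.7, 0.5, -0.1]
opening: 0.345
```

>>> jog_arm(series=[[0, 0, 0, 0.5, 0, 0, 0], [0, 0, 0, 0.5, 0, 0, 0], [0, 0, 0, 0.1, 0, 0, 0], [0, 0, 0, 0, 0, 0, 0], [0, 0, 0, 0, 0, 0, 0]])

```text
clock: 14.25
eef_pos: [526.9, 222.0, 85.3]
tcp_rot: [1.712, 1.571, 0.287]
contact_force: [-0.7, 0.7, -1.0]
opening: 0.339
```

```bash
python3 snap.py w10
```

```text
14.25 [526.9 222.   85.3] head -81.65 x [ 0.  0. -1.] 0.33872821749773147 [-0.7  0.7 -1. ]
```

View pics/w10.png

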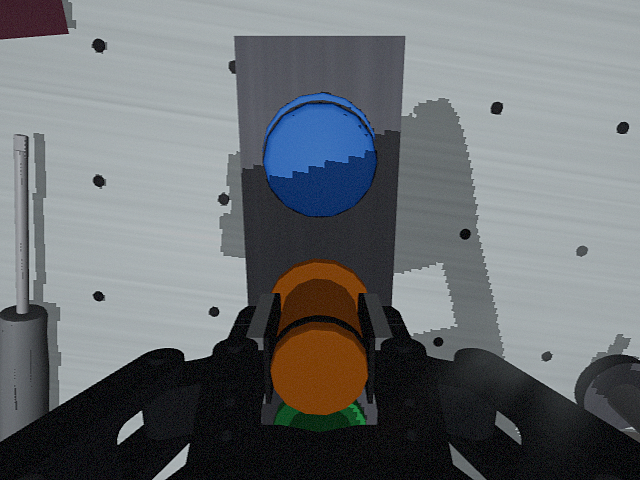

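The plug is in the middle socket, with no contact load. I release, lift and shift to the green pin.

>>> jog_arm(series=[[0, 0, 0, 0, 0, 0, 0.7], [0, 0, 0, 0, 0, 0, 0.7], [0, 0, 0, 0, 0, 0, 0.7], [0, 0, 0, 0, 0, 0, 0.7], [0, 0, 0, -3, 0, 0, 0.7], [0, 0, 0, -4, 0, 0, 0.7], [0, 0, 0, -4, 0, 0, 0.7], [0, 0, 0, -3, 0, 0, 0.7], [0, 0, 0, 0, -3, 0, 0.7], [0, 0, 0, 0, -3, 0, 0.7], [0, 0, 0, 0, 0, 0, 0.7], [0, 0, 0, 0, 0, 0, 0.7], [0, 0, 0, 0, 0, 0, 0.7]])

```text
clock: 15.6
eef_pos: [468.4, 213.5, 225.5]
tcp_rot: [1.774, 1.57, 0.349]
contact_force: [0.4, -0.5, -0.1]
opening: 0.699
```

```bash
python3 snap.py w11; cat > m4.py <<'E'
from meas import *
mc((H>100)&(H<125)&(S>120)&(P[...,2]>110)&(P[...,0]>540),122,'blue')
mc((H<16)&(S>120)&(P[...,2]>115)&(P[...,2]<126)&(P[...,0]>495),122,'orange')
mc((H>50)&(H<85)&(S>100)&(P[...,2]>115),122,'green')
E
python3 m4.py w11
```

```text
15.6 [468.4 213.5 225.5] head -81.65 x [ 0.001  0.    -1.   ] 0.6990048786940063 [ 0.4 -0.5 -0.1]
blue [319.4  35.7] 2469 rect [586.8 231. ] [29.5 29.2] 69.2 enc [586.4 231.2] 15.3 med [587.2 231.1 121.5]
orange [319.8 153.2] 1602 rect [526.3 222.6] [28.9 29.8] 4.4 enc [526.5 222.7] 15.1 med [524.5 221.3 121.4]
green [319.4 243. ] 1689 rect [469.8 214. ] [29.4 29.4] 52.9 enc [470.  214.3] 15.2 med [470.  214.1 121.4]
```

View pics/w11.png

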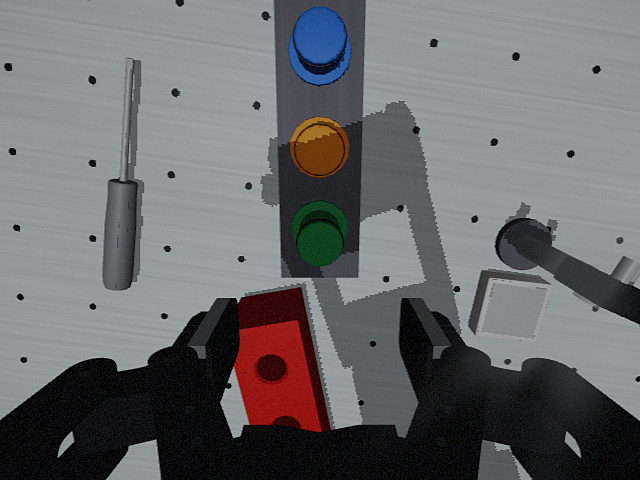

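Green is at (320,243), orange seated at (320,150) and blue untouched at (319,36). I descend on green.

>>> jog_arm(series=[[0, 0, 0, 4, 0.03, 0, 0.7], [0, 0, 0, 4, 0, 0, 0.7], [0, 0, 0, 3.5, 0, 0, 0.7], [0, 0, 0, 1.6, 0, 0, 0.7], [0, 0, 0, 1, 0, 0, 0.7], [0, 0, 0, 0, 0, 0, 0.7], [0, 0, 0, 0, 0, 0, 0.7], [0, 0, 0, 0, 0, 0, 0], [0, 0, 0, 0, 0, 0, 0], [0, 0, 0, 0, 0, 0, 0], [0, 0, 0, 0, 0, 0, 0], [0, 0, 0, 0, 0, 0, 0], [0, 0, 0, 0, 0, 0, 0]], force=70)

```text
clock: 16.95
eef_pos: [468.5, 213.5, 85.5]
tcp_rot: [1.787, 1.569, 0.362]
contact_force: [-0.2, -1.4, 5.6]
opening: 0.334
```

```bash
python3 snap.py w12
```

```text
16.95 [468.5 213.5  85.5] head -81.65 x [ 0.002  0.001 -1.   ] 0.3343783125501631 [-0.2 -1.4  5.6]
```

View pics/w12.png

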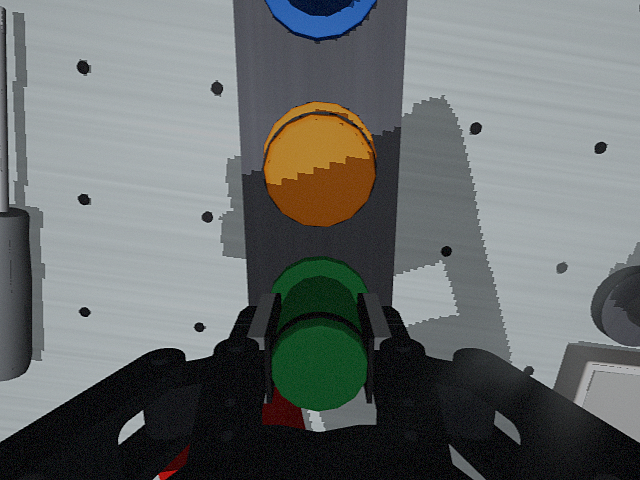

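>>> jog_arm(series=[[0, 0, 0, -1, 0, 0, 0], [0, 0, 0, -2, 0, 0, 0], [0, 0, 0, -3, 0, 0, 0], [0, 0, 0, -4, 0, 0, 0], [0, 0, 0, -4, 0, 0, 0], [0, 0, 0, -3.5, 0, 0, 0], [0, 0, 0, 0, 0, 0, 0]])

```text
clock: 17.7
eef_pos: [470.1, 214.4, 265.1]
tcp_rot: [1.854, 1.562, 0.429]
contact_force: [0.1, 0.9, -2.4]
opening: 0.331
```

>>> jog_arm(series=[[0, 0, 0, 0, 0.26, 2, 0], [0, 0, 0, 0, 0.26, 4, 0], [0, 0, 0, 0, 0.26, 4, 0], [0, 0, 0, 0, 0.26, 4, 0], [0, 0, 0, 0, 0.26, 4, 0], [0, 0, 0, 0, 0.26, 4, 0], [0, 0, 0, 0, 0.26, 4, 0], [0, 0, 0, 0, 0.26, 4, 0], [0, 0, 0, 0, 0.26, 4, 0], [0, 0, 0, 0, 0.26, 4, 0], [0, 0, 0, 0, 0.26, 4, 0], [0, 0, 0, 0, 0.28, 2.7, 0], [0, 0, 0, 0, 0, 0, 0], [0, 0, 0, 0, 0, 0, 0], [0, 0, 0, 0, 0, 0, 0]])

```text
clock: 19.2
eef_pos: [563.1, -223.4, 258.9]
tcp_rot: [-2.363, 1.569, 2.496]
contact_force: [-0.5, 0.8, -1.8]
opening: 0.329
```

```bash
python3 snap.py w13
```

```text
19.2 [ 563.1 -223.4  258.9] head -81.63 x [-0.001  0.001 -1.   ] 0.3290237209530508 [-0.5  0.8 -1.8]
```

View pics/w13.png

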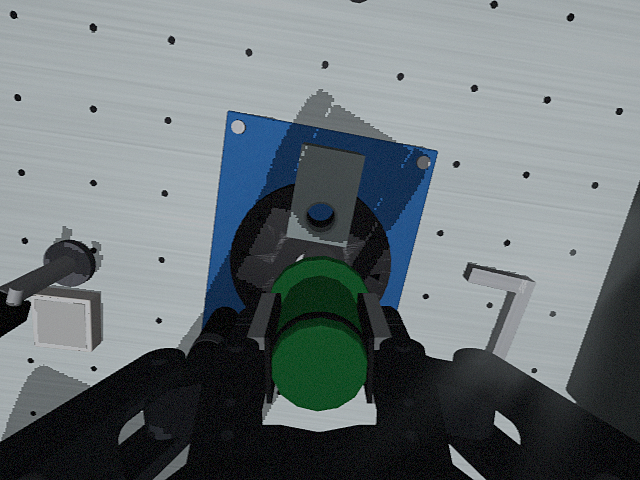

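Hole visible at (320,215), and blue shows through it, so the collar hole is aligned. Measuring it now.

```bash
cat > m5.py <<'E'
from meas import *
roi=np.zeros((480,640),bool);roi[198:234,302:340]=1
mc(roi&(P[...,2]<75),80,'hole depth')
mc(roi&(H>95)&(H<125)&(S>120)&(V>40),80,'blue@80')
mc(roi&(H>95)&(H<125)&(S>120)&(V>40),32,'blue@32')
mc(roi&(abs(P[...,2]-80)>3),80,'hole depth2')
cv2.imwrite('pics/hc2.png',cv2.resize(p[190:240,290:350,::-1],None,fx=9,fy=9))
E
python3 m5.py w13
```

```text
hole depth [319.9 217.2] 636 rect [ 565.3 -223.3] [22.2 22.6] 8.3 enc [ 565.5 -223.2] 11.7 med [ 555.6 -224.8   32.3]
blue@80 [320.2 211.6] 315 rect [ 570.5 -222.8] [15.5 16. ] 53.5 enc [ 571.  -222.5] 9.7 med [ 557.4 -224.8   11.5]
blue@32 [320.2 211.6] 315 rect [ 561.4 -224.2] [17.8 18.4] 53.5 enc [ 562.1 -223.9] 11.2 med [ 557.4 -224.8   11.5]
hole depth2 [319.9 217.5] 660 rect [ 565.3 -223.3] [23.8 22.6] 8.3 enc [ 565.2 -223.5] 12.2 med [ 555.6 -224.8   34.5]
```

View pics/hc2.png

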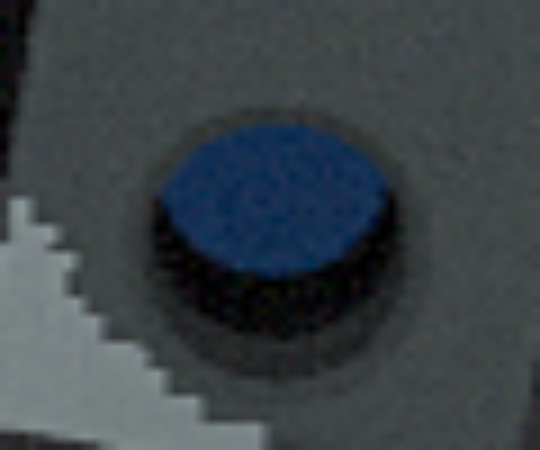

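>>> jog_arm(series=[[0, 0, 0, 2, 0.07, 0.06, 0], [0, 0, 0, 3.5, 0, 0, 0], [0, 0, 0, 3, 0, 0, 0], [0, 0, 0, 1, 0, 0, 0], [0, 0, 0, 0, 0, 0, 0], [0, 0, 0, 0, 0, 0, 0], [0, 0, 0, 0, 0, 0, 0]])

```text
clock: 19.95
eef_pos: [565.7, -225.1, 166.1]
tcp_rot: [1.047, 1.568, -0.378]
contact_force: [-0.0, -0.0, -2.1]
opening: 0.335
```

```bash
python3 snap.py w14
```

```text
19.95 [ 565.7 -225.1  166.1] head -81.63 x [ 0.003 -0.001 -1.   ] 0.33467825771029325 [-0.  -0.  -2.1]
```

View pics/w14.png

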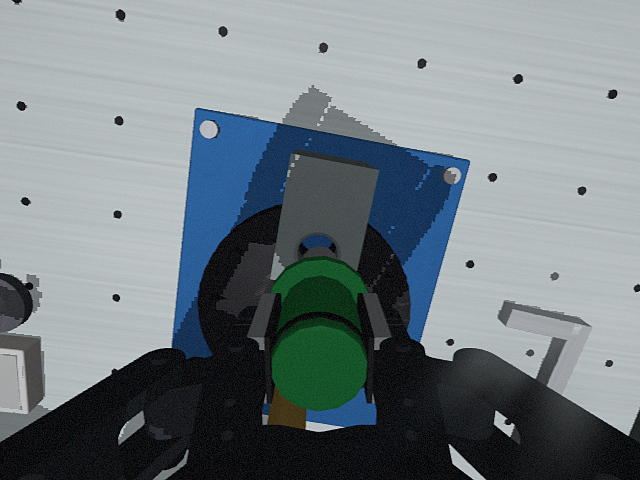

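>>> jog_arm(series=[[0, 0, 0, 0, 0, 0, 0], [0, 0, 0, 0, 0, 0, 0], [0, 0, 0, 0, 0, 0, 0], [0, 0, 0, 0, 0, 0, 0], [0, 0, 0, 0, 0, 0, 0]])

```text
clock: 20.5
eef_pos: [564.5, -224.9, 164.3]
tcp_rot: [-1.742, 1.571, 3.116]
contact_force: [0.0, 0.1, -3.1]
opening: 0.337
```

>>> jog_arm(series=[[0, 0, 0, 0, -0.03, -0.08, 0], [0, 0, 0, 0.8, 0, 0, 0], [0, 0, 0, 0.8, 0, 0, 0], [0, 0, 0, 0.8, 0, 0, 0], [0, 0, 0, 0.4, 0, 0, 0], [0, 0, 0, 0, 0, 0, 0], [0, 0, 0, 0, 0, 0, 0]])

```text
clock: 21.2
eef_pos: [564.1, -224.2, 136.2]
tcp_rot: [-2.007, 1.571, 2.851]
contact_force: [0.6, 0.5, -1.7]
opening: 0.332
```

>>> jog_arm(series=[[0, 0, 0, 0.8, 0, 0, 0], [0, 0, 0, 0.8, 0, 0, 0], [0, 0, 0, 0.8, 0, 0, 0], [0, 0, 0, 0.6, 0, 0, 0], [0, 0, 0, 0, 0, 0, 0], [0, 0, 0, 0, 0, 0, 0]])

```text
clock: 21.8
eef_pos: [564.1, -224.1, 106.1]
tcp_rot: [-2.082, 1.57, 2.776]
contact_force: [-0.4, 0.1, -2.3]
opening: 0.333
```

>>> jog_arm(series=[[0, 0, 0, 0.6, 0, 0, 0], [0, 0, 0, 0.4, 0, 0, 0], [0, 0, 0, 0.3, 0, 0, 0], [0, 0, 0, 0, 0, 0, 0], [0, 0, 0, 0, 0, 0, 0], [0, 0, 0, 0, 0, 0, 0]])

```text
clock: 22.4
eef_pos: [564.0, -224.1, 93.6]
tcp_rot: [-1.747, 1.571, 3.111]
contact_force: [-2.9, 1.7, 5.5]
opening: 0.335
```

Seated, with upward contact. I release, lift and check.

>>> jog_arm(series=[[0, 0, 0, 0, 0, 0, 0.7], [0, 0, 0, 0, 0, 0, 0.7], [0, 0, 0, 0, 0, 0, 0.7], [0, 0, 0, 0, 0, 0, 0.7], [0, 0, 0, -3, 0, 0, 0.7], [0, 0, 0, -4, 0, 0, 0.7], [0, 0, 0, -4, 0, 0, 0.7], [0, 0, 0, -3.5, 0, 0, 0.7], [0, 0, 0, 0, 0, 0, 0.7], [0, 0, 0, 0, 0, 0, 0.7], [0, 0, 0, 0, 0, 0, 0.7]])

```text
clock: 23.5
eef_pos: [563.4, -223.8, 237.0]
tcp_rot: [-2.093, 1.569, 2.765]
contact_force: [0.4, 0.0, 0.4]
opening: 0.699
```

```bash
python3 snap.py w15; cat > m6.py <<'E'
from meas import *
m=(H>50)&(H<85)&(S>100)&(P[...,0]>530)
mc(m&(P[...,2]>115),130,'green top'); q=P[m&(P[...,2]>60)&(P[...,2]<95)];print('flange z',np.percentile(q[:,2],[10,50,90]))
E
python3 m6.py w15
```

```text
23.5 [ 563.4 -223.8  237. ] head -81.65 x [-0.002  0.001 -1.   ] 0.6986836832574791 [0.4 0.  0.4]
green top [319.6 240.3] 1654 rect [ 565.4 -223.5] [29.5 29.4] 20.1 enc [ 565.6 -223.2] 15.2 med [ 565.5 -223.3  129.4]
flange z [84.44643858 85.55356158 86.83722139]
```

View pics/w15.png

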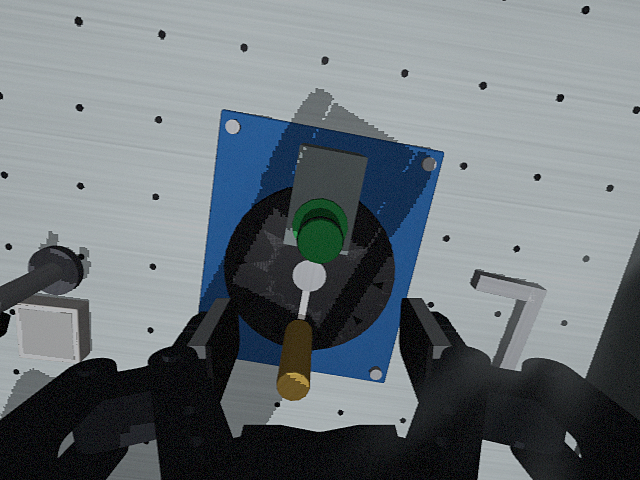

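Green pin is home at (320,240): top z 129.4 and flange top 85.6, against 130 and 86 nominal. Back to the plug.

>>> jog_arm(series=[[0, 0, 0, 0, 0.23, -2, 0.7], [0, 0, 0, 0, 0.23, -4, 0.7], [0, 0, 0, 0, 0.23, -4, 0.7], [0, 0, 0, 0, 0.23, -4, 0.7], [0, 0, 0, 0, 0.23, -4, 0.7], [0, 0, 0, 0, 0.23, -4, 0.7], [0, 0, 0, 0, 0.23, -4, 0.7], [0, 0, 0, 0, 0.23, -4, 0.7], [0, 0, 0, 0, 0.23, -4, 0.7], [0, 0, 0, 0, 0.23, -4, 0.7], [0, 0, 0, 0, 0.23, -4, 0.7], [0, 0, 0, 0, 0.23, -2.65, 0.7], [0, 0, 0, 0, 0, 0, 0.7], [0, 0, 0, 0, 0, 0, 0.7], [0, 0, 0, 0, 0, 0, 0.7], [0, 0, 0, 0, 0, 0, 0.7]])

```text
clock: 25.15
eef_pos: [526.5, 220.5, 237.9]
tcp_rot: [-1.078, 1.57, -2.505]
contact_force: [0.2, 0.3, -0.3]
opening: 0.703
```

```bash
python3 snap.py w16; cat > m7.py <<'E'
from meas import *
mc((H>100)&(H<125)&(S>120)&(P[...,2]>110)&(P[...,0]>540),122,'blue')
m=(H<16)&(S>120)&(P[...,0]>495)
mc(m&(P[...,2]>110)&(P[...,2]<132),122,'orange');print(np.percentile(P[m&(P[...,2]<90)&(P[...,2]>60)][:,2],[10,50,90]))
print(proj(C,[[470,214,72]]))
u,v=proj(C,[[470,214,72]])[0].astype(int)
roi=np.zeros((480,640),bool);roi[v-24:v+24,u-26:u+26]=1
mc(roi&(abs(P[...,2]-72)>4)&~m,72,'near')
E
python3 m7.py w16
```

```text
25.15 [526.5 220.5 237.9] head -81.72 x [-0.001 -0.    -1.   ] 0.7025727779453844 [ 0.2  0.3 -0.3]
blue [316.3 143.3] 1866 rect [587.3 231.6] [29.4 29.7] 8.2 enc [587.6 231.5] 15.1 med [587.7 231.5 121.4]
orange [316.4 238.5] 1518 rect [527.3 222.7] [29.2 29.6] 8.2 enc [527.8 222.9] 15.4 med [527.2 222.7 121.4]
[76.19135864 77.47398977 80.00348859]
[[317.4304451 292.0248298]]
near [317.1 291.7] 639 rect [470.1 214.5] [23.3 23.9] 55.6 enc [469.8 214.3] 12.3 med [457.8 212.5  44.8]
```

View pics/w16.png

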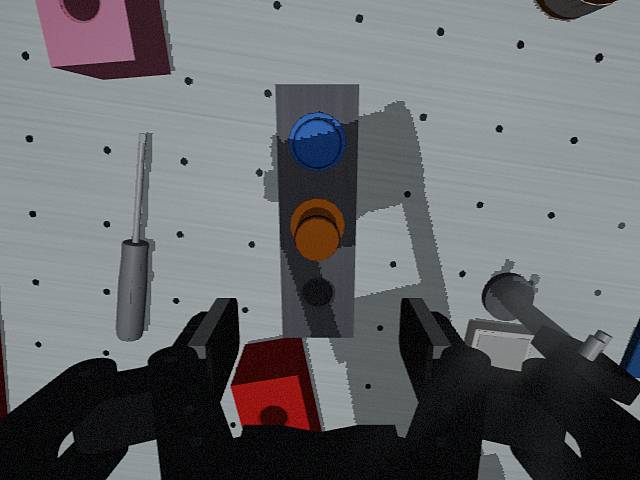

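Orange is at (316,238), the empty near socket at (317,292), blue untouched at (317,143). I descend and grasp.

>>> jog_arm(series=[[0, 0, 0, 3, -0.015, -0.17, 0.7], [0, 0, 0, 4, 0, 0, 0.7], [0, 0, 0, 4, 0, 0, 0.7], [0, 0, 0, 3, 0, 0, 0.7], [0, 0, 0, 1.25, 0, 0, 0.7], [0, 0, 0, 0, 0, 0, 0.7], [0, 0, 0, 0, 0, 0, 0.7], [0, 0, 0, 0, 0, 0, 0.7], [0, 0, 0, 0, 0, 0, 0], [0, 0, 0, 0, 0, 0, 0], [0, 0, 0, 0, 0, 0, 0], [0, 0, 0, 0, 0, 0, 0], [0, 0, 0, 0, 0, 0, 0], [0, 0, 0, 0, 0, 0, 0], [0, 0, 0, 0, 0, 0, 0]], force=40)

```text
clock: 26.7
eef_pos: [526.7, 223.5, 86.9]
tcp_rot: [1.78, 1.569, 0.355]
contact_force: [-0.6, -0.8, 6.0]
opening: 0.341
```

>>> jog_arm(series=[[0, 0, 0, -1, 0, 0, 0], [0, 0, 0, -2, 0, 0, 0], [0, 0, 0, -2, 0, 0, 0], [0, 0, 0, 0, -1.83, 0, 0], [0, 0, 0, 0, -2.5, 0, 0], [0, 0, 0, 0, -1.5, 0, 0], [0, 0, 0, 1, 0, 0, 0], [0, 0, 0, 1, 0, 0, 0], [0, 0, 0, 0, 0, 0, 0], [0, 0, 0, 0, 0, 0, 0], [0, 0, 0, 0, 0, 0, 0], [0, 0, 0, 0, 0, 0, 0], [0, 0, 0, 0, 0, 0, 0]])

```text
clock: 28.0
eef_pos: [468.7, 214.9, 115.9]
tcp_rot: [1.882, 1.571, 0.457]
contact_force: [-0.9, 0.2, -0.6]
opening: 0.343
```

```bash
python3 snap.py w17
```

```text
28.0 [468.7 214.9 115.9] head -81.65 x [ 0.  0. -1.] 0.3433784278751211 [-0.9  0.2 -0.6]
```

View pics/w17.png

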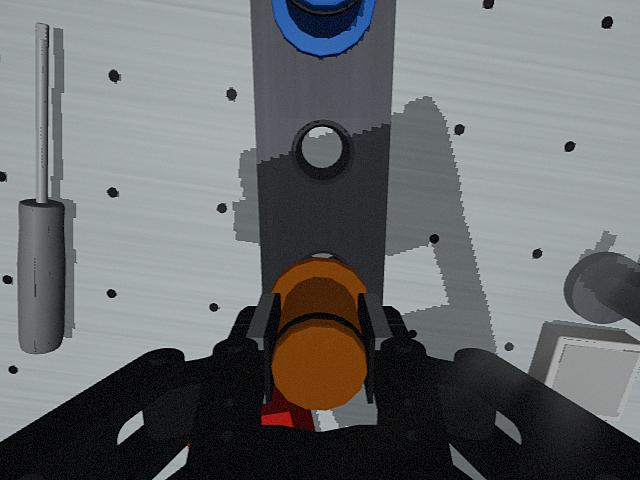

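>>> jog_arm(series=[[0, 0, 0, 0, 0.02, 0.08, 0], [0, 0, 0, 0.7, 0, 0, 0], [0, 0, 0, 0.8, 0, 0, 0], [0, 0, 0, 0.5, 0, 0, 0], [0, 0, 0, 0, 0, 0, 0], [0, 0, 0, 0, 0, 0, 0], [0, 0, 0, 0, 0, 0, 0]])

```text
clock: 28.75
eef_pos: [469.0, 214.1, 95.9]
tcp_rot: [1.815, 1.571, 0.39]
contact_force: [-0.3, -0.8, -0.3]
opening: 0.34
```

In the socket, with no contact. Last 9 mm.

>>> jog_arm(series=[[0, 0, 0, 0.5, 0, 0, 0], [0, 0, 0, 0.4, 0, 0, 0], [0, 0, 0, 0.1, 0, 0, 0], [0, 0, 0, 0, 0, 0, 0], [0, 0, 0, 0, 0, 0, 0], [0, 0, 0, 0, 0, 0, 0]])

```text
clock: 29.35
eef_pos: [469.0, 214.1, 86.9]
tcp_rot: [1.86, 1.57, 0.435]
contact_force: [-5.0, -2.9, 16.8]
opening: 0.338
```

>>> jog_arm(series=[[0, 0, 0, 0, 0, 0, 0.7], [0, 0, 0, 0, 0, 0, 0.7], [0, 0, 0, 0, 0, 0, 0.7], [0, 0, 0, 0, 0, 0, 0.7], [0, 0, 0, -3, 0, 0, 0.7], [0, 0, 0, -4, 0, 0, 0.7], [0, 0, 0, -4, 0, 0, 0.7], [0, 0, 0, -4, 0, 0, 0.7], [0, 0, 0, 0, 2, 0, 0.7], [0, 0, 0, 0, 0, 0, 0.7], [0, 0, 0, 0, 0, 0, 0.7], [0, 0, 0, 0, 0, 0, 0.7], [0, 0, 0, 0, 0, 0, 0.7]])

```text
clock: 30.65
eef_pos: [487.6, 216.7, 234.8]
tcp_rot: [-1.317, 1.569, -2.742]
contact_force: [0.0, -0.6, -0.2]
opening: 0.7
```

```bash
python3 snap.py w18; cat > m8.py <<'E'
from meas import *
mc((H>100)&(H<125)&(S>120)&(P[...,2]>110)&(P[...,0]>540),122,'blue')
m=(H<16)&(S>120)&(P[...,0]>440)
mc(m&(P[...,2]>100)&(P[...,2]<132),122,'orange');print(np.percentile(P[m&(P[...,2]<90)&(P[...,2]>60)][:,2],[10,50,90]))
E
python3 m8.py w18; python3 - <<'E'
from h import *
p,d=r.grab_frame("side");cv2.imwrite("pics/side1.png",p[:,:,::-1])
cv2.imwrite("pics/side1c.png",cv2.resize(p[150:430,230:440,::-1],None,fx=2.1,fy=2.1))
E
```

```text
30.65 [487.6 216.7 234.8] head -81.64 x [-0.002 -0.001 -1.   ] 0.7004319356810634 [ 0.  -0.6 -0.2]
blue [319.6  74.8] 2145 rect [587.2 231.2] [29.6 29. ] 69.2 enc [586.8 231.4] 15.1 med [587.4 231.3 121.5]
orange [316.9 261.6] 1300 rect [472.7 216.5] [30.6 30.7] 35.4 enc [471.8 215.5] 17.2 med [473.4 217.3 121.2]
[76.11968171 77.43801435 81.71280179]
```

View pics/w18.png

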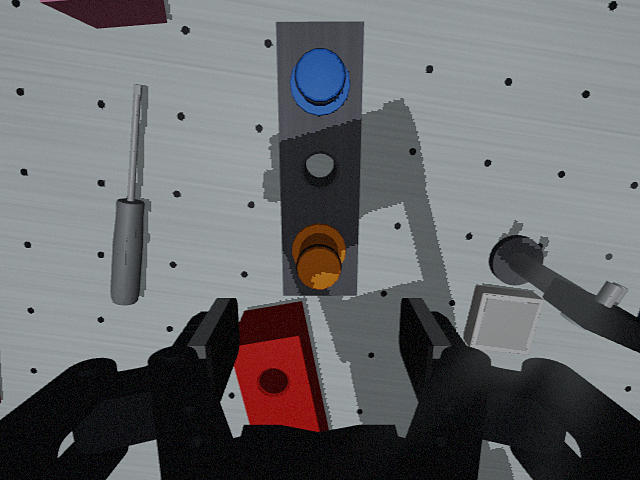

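View pics/side1c.png

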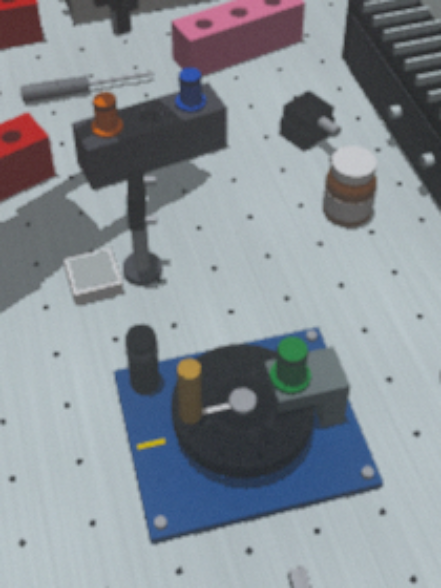

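Both pictures show orange seated in the near socket, (320,262) in the wrist view, and green in the bridge. I repeat the orange measurement with a wider hue range, because the lit part of its top fell outside the mask.

```bash
sed -i 's/H<16/H<24/' m8.py; python3 m8.py w18
```

```text
blue [319.6  74.8] 2145 rect [587.2 231.2] [29.6 29. ] 69.2 enc [586.8 231.4] 15.1 med [587.4 231.3 121.5]
orange [318.3 265.1] 1672 rect [471.4 215.4] [34.2 29.1] 9.1 enc [471.7 214.6] 17.2 med [470.9 215.2 121.2]
[76.16663417 77.47756243 82.49252241]
```

```bash
sed -i 's/>100)&(P\[...,2\]<132/>117)\&(P[...,2]<132/' m8.py; python3 m8.py w18|sed -n 2p; python3 -c "
from rig import r
s=r.sense();print(s['clock'],s['contact_force']);print(r.sign_off())"
```

```text
orange [318.2 267.4] 1483 rect [469.5 215.1] [29.3 29.6] 89.8 enc [469.7 214.9] 15.3 med [469.6 215.  121.3]
30.75 [-0.01505781  0.7586241  -0.47544251]
the job is handed in; nothing more can be done
None
```

The job is done and handed in at 30.8 s, with the gripper clear of everything. Sign-off gives no verdict, so the results below are from my own camera checks.

I turned the collar by its brass post to within about 1° of aligned. The plug then went to the middle socket, the green pin from the near socket into bridge and collar, and the plug into the near socket.

**Last checks:**
- **Green pin:** its top is at 129.4 mm and its flange top at 85.6 mm, against 130 and 86 mm nominal. It sits on the bridge hole to within about 0.3 mm, so it is fully home.
- **Orange plug:** its top is at 121.3 mm and its flange top at 77.5 mm, against 122 and 78 mm nominal. It is about 1 mm from the near socket's axis.
- **Blue pin:** unchanged within measuring scatter of about 1 mm.
- **Rest of the bench:** the final side view and wrist picture show nothing displaced, but I did not measure those items individually.

**Disagreements:**
- **Wrist camera:** it showed a bias of about 1.2 mm depending on its heading, so I took final positions at one heading and corrected for it.
- **Orange plug reading:** the first final reading was about 3 mm off because highlights cut the colour mask. A wider mask with a tighter height limit gave the figures above.

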